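# Shut and lock the grinder's switch box

## Robot

A 6-joint arm with a two-finger parallel gripper is mounted at the origin on the work surface. World frame = base frame: x ahead of the robot, y to its left, z up, the work surface at z = 0. Lengths are in mm, angles in rad, forces in N, time in s.
With the tool pointing down it reaches from about 300 to 875 mm from the base axis. Payload 6.4 kg.
Tool frame: the origin (TCP) lies on the centre line of the jaws, within the pads' length; the fingertips stand manip.nose_length ahead of it and the grasp point (between the pads) lies 3 mm ahead of it (manip.nose_length is the distance from the TCP to the fingertips, in mm); z points along the fingers, y is the line along which they close (so a half turn about z gives the same grasp; the last joint's range is limited). The gripper opens to 88 mm and grips with 3 to 60 N. Pads are 18 mm wide; open, the fingers measure 123 mm over their backs; the gripper's body (75 mm by 187 mm) begins 45 mm behind the grasp point.
Start: joints at [0.987, 0.181, 1.607, -0, 1.354, -0.206], TCP at [212.094, 534.469, 227.714] pointing down, gripper open.
Joint ranges: [-2.99, 2.99], [-0.89, 2.07], [0.3, 2.58], [-1.14, 4.28], [0, 2.63], [-3.12, 3.12]. Speed limits (rad/s): [2.57, 2.57, 3.01, 3.14, 3.14, 3.14].

## Interface

Orientations are given as a unit quaternion [w, x, y, z].
In Python, from rig import manip gives the robot as it stands.
- The arm moves only by the tool carry_out, never from a script. Its argument "commands" is one flat list of numbers, 7 for each row, row after row: the shift along the tool's x, y, z each as a share of 200 mm, from -1 to 1, then the turn, a rotation vector about the tool's x, y, z each as a share of pi rad, from -1 to 1, then the opening, from -1 (shut) to 1 (fully open), so that 0 is half open. In form: [tx, ty, tz, wx, wy, wz, jaw, tx, ty, tz, wx, wy, wz, jaw, ...]. A call has 1 to 12 rows; each row is the pose to reach, as a shift and turn from the pose commanded when the call began, along the tool's axes at that moment, turning the shorter way round; what a row does not reach only later rows make up. A row lasts 1/12 s, in which the tool goes at most 41.7 mm and 7.16 degrees, less where a joint would pass 70% of its speed; a pose out of reach is approached as far as the arm can. A call with a number of a shift or a turn outside -1 to 1 is refused whole. A call with a gripper value outside its range is refused whole. The fingers move at their own pace and stop on an object; "force" is the grip in N (left out, the last holds). Time passes only in rows, so rows that repeat a pose let the fingers close. It gives the time, the measured TCP pose, the force, the opening and the grip force at its end, in the units of the state.
- manip.get_state(): the state, without advancing time (a new reading comes with each control period).
- manip.snapshot(name): name is "scene" or "side" or "wrist"; returns a dict with "img" (400x640x3 uint8, red, green, blue), "vfov" (degrees; the focal length in pixels is half the picture's height over the tangent of half this angle, whatever the lens; pixels are square), "cx", "cy" (the principal point, pixels), "rvec" (rotation vector, rad) and "tvec" (3), from world to camera coordinates, as OpenCV has them; the wrist camera has in their place "tool_from_camera" (4x4, takes a point from camera to tool coordinates, whose origin is the TCP and whose axes are the flange's). Camera axes: x right, y down, z forward; pixel columns grow to the right and rows downward; lengths in mm; the calibration is good to about 2 mm. A picture is of the moment at which its call begins: read the wrist's pose just before it. There is no depth.
- manip.close_job(): hands the job in; it is judged then, once.
The state is a dict: "time_s": time; "joints": joint angles; "qvel": joint speeds; "joint_efforts": joint torques, N m; "ee_pos": TCP position; "ee_rot": TCP orientation; "contact_force": force on the tool from outside, world axes, zero at the start; "torque": the same for the moment, N m; "width": opening from 0.0 (shut) to 1.0 (fully open); "gripper_force": force on a finger pad.
Only numpy, scipy, OpenCV 4.12 (cv2) and the standard library are available. Lean on these libraries where they do the work, as an engineer would, in place of code of your own. Each camera call takes 0.05 s, during which the arm holds its last target. There are 200 camera calls.

## Task

The bench grinder's switch box has been left open: push its blue cover fully shut, then fit the red-handled square key fully home in the brass lock in the cover and turn it clockwise (seen from above) until it stops. Let go and leave the key standing in the lock; leave the green-handled driver in the rack and do not knock the other things on the bench about.

Things in the scene. Friction and masses are not known exactly. Their poses are not given: they have to be found in the camera images.
- cover (a joint): Opening angle of the switch box's cover, rad: 0 shut, up to 1.3; it starts open at 0.4 to 0.85. The hinge is stiff: the cover stays where it is left, and about 3 N at the free edge moves it. The cover is a blue steel plate 200 mm deep (from hinge to free edge), 204 mm wide and 8 mm thick, on a grey steel box 200 x 200 mm and 90 mm high that is fixed to the bench. Shut, its upper face is level and 98 mm above the bench.
- cover_hinge (a point): Middle of the cover's hinge edge, on its outer (upper) face; the hinge line lies along its y axis, 8 mm under this face. x, y, z are the cover's axes: x points from the free edge to the hinge, z out of the outer face (straight up when shut). The hinge is on the side far from the robot; the free edge is near the robot.
- cover_edge (a point): Middle of the cover's free edge, on its outer face, 200 mm from the hinge edge (at x = -200 mm from cover_hinge in the cover's axes). Same axes as cover_hinge.
- lock (a joint): Turn of the lock, rad: grows clockwise seen from above, with a dead stop at 1.2 (locked). It starts at 0 to 0.25 (unlocked). Friction of 0.1 N m holds it wherever it is left.
- lock_mouth (a point): Centre of the mouth of the lock's square socket: a brass block 25 mm square in a round hole of 36 mm in the cover, 145 mm from the hinge edge on the cover's middle line, ringed by a steel bead. The mouth lies 4 mm below the cover's outer face. The socket is 15.6 mm square and 20 mm deep below the mouth. z points out of the socket (up when the cover is shut); x and y are square to the socket's sides and turn with the lock, so the key fits at any quarter turn from them.
- key_bar (a point): Centre of the red handle bar of the T-shaped square key. The bar is 64 mm long (its x axis), 14 mm thick (y) and 18 mm tall (z, up). The key is 88 mm tall, 110 g; under the bar it has a steel shank 14 mm square, 70 mm long, sides square to the bar, tapering to 9 mm over the last 4 mm. At the start it stands upright in one of the two square holes of the rack, 40 mm deep in it, and lifts straight out.
- key_tip (a point): Centre of the lower end of the key's shank, 79 mm below the bar's centre; same axes as key_bar. With the key fully home it lies 20 mm below the mouth of the lock.
- driver_bar (a point): Centre of the green handle bar of a second T-handled tool, the same shape but with a dark round shank, standing in the other hole of the rack; not needed.
- rack: Wooden rack 90 x 190 x 50 mm high, fixed to the bench; origin at the centre of its underside, long side along its y axis; square holes 16 mm wide, 40 mm deep, at y = +48 and -48 mm.
- jar: Small glass screw jar, 38 mm across, 55 mm high, standing between box and rack; origin under its centre. Not needed.
- can: Drinks can with a blue label, 66 mm across, 120 mm high, at the back of the bench; origin under its centre. Not needed.
- oil: Green bottle with a yellow cap, 60 mm across, 160 mm high, at the back; origin under its centre. Not needed.
- wrench: Steel wrench lying in front of the robot, in the middle. Not needed.
- tape: Yellow tape roll, 90 mm across, 25 mm high, lying at the back. Not needed.
- hammer: Hammer lying on the robot's right. Not needed.
- brush: Brush lying on the robot's left. Not needed.
Things that resemble listed ones, but are neither listed nor needed, are in the scene too. What is shaped like the part that bears key_bar but pink or white is not meant.

How it is judged:
By the outcome, as a careful person would: the job done as asked, in the order asked, and still so for the second after the job is handed in, with the robot touching nothing.
It also fails if it takes over 64 s, if anything falls off the work surface, if the arm or the gripper's body presses on something with over 40 N, if the wrist force passes 120 N, or if a joint passes its speed limit or range.

## Working session

There is one attempt and no reset: what is moved stays moved. The work goes in short steps, Python scripts to look and compute and a tool call to move; the robot and the scene stay as the last step left them, time stands still between calls to the robot, and variables do not carry over. Pictures are saved under pics/ and viewed, at most 10 in all, crops included, and the job is handed in when it is done.

Besides the shell and the picture viewer there is one more tool, called as name(argument=value, ...), one argument or row to a line, values as JSON. carry_out: Moves the arm, as the interface text tells. Shift numbers are shares of 200 mm and turn numbers shares of pi rad, none past 1 either way. Its arguments: {"type":"object","properties":{"commands":{"type":"array","items":{"type":"number"}},"force":{"type":"number"}},"required":["commands"]}

```bash
ls; mkdir -p pics; cat > h.py <<'E'
import numpy as np, cv2, json
from scipy.spatial.transform import Rotation as R
from rig import manip
def snap(n):
    st=manip.get_state(); s=manip.snapshot(n); h=s['img'].shape[0]
    f=h/2/np.tan(np.radians(s['vfov'])/2)
    K=np.array([[f,0,s['cx']],[0,f,s['cy']],[0,0,1]])
    if 'rvec' in s:
        Rw=cv2.Rodrigues(np.array(s['rvec'],float))[0]; t=np.array(s['tvec'],float).reshape(3)
    else:
        q=st['ee_rot']; T=np.eye(4); T[:3,:3]=R.from_quat([q[1],q[2],q[3],q[0]]).as_matrix(); T[:3,3]=st['ee_pos']
        M=np.linalg.inv(T@np.array(s['tool_from_camera'])); Rw=M[:3,:3]; t=M[:3,3]
    return dict(img=s['img'],K=K,R=Rw,t=t)
def ray(c,uv):
    d=c['R'].T@np.linalg.inv(c['K'])@np.array([uv[0],uv[1],1.]); return -c['R'].T@c['t'], d/np.linalg.norm(d)
def plane(c,uv,z):
    o,d=ray(c,uv); return o+d*(z-o[2])/d[2]
def tri(c1,u1,c2,u2):
    o1,d1=ray(c1,u1);o2,d2=ray(c2,u2)
    A=np.stack([d1,-d2],1); s=np.linalg.lstsq(A,o2-o1,rcond=None)[0]
    a,b=o1+d1*s[0],o2+d2*s[1]; return (a+b)/2,np.linalg.norm(a-b)
def proj(c,p):
    q=c['K']@(c['R']@np.array(p,float)+c['t']); return q[:2]/q[2]
def save(c,n): cv2.imwrite('pics/'+n,cv2.cvtColor(c['img'],cv2.COLOR_RGB2BGR))
E
python3 - <<'E'
from h import *
print(manip.nose_length, manip.get_state())
import pickle
d={}
for n in ['scene','side','wrist']:
    c=snap(n); d[n]=c; save(c,n+'0.png'); print(n,-c['R'].T@c['t'],c['R'][2],c['K'][0,0])
pickle.dump(d,open('c0.pkl','wb'))
E
```

```text
pics
22.0 {'time_s': 0.0, 'joints': array([ 9.86725176e-01,  1.81517057e-01,  1.60795573e+00,  1.03031043e-05,
        1.35385130e+00, -2.06298582e-01]), 'qvel': array([-0.00042273, -0.00041118,  0.00133752, -0.0007752 , -0.00011814,
        0.00078095]), 'joint_efforts': array([-5.83834044e-04, -4.33883500e+01, -3.41840386e+01,  7.01922504e-02,
        3.88962461e-02, -1.41605174e-04]), 'ee_pos': array([211.76176329, 533.99874351, 226.84893126]), 'ee_rot': array([-3.37923682e-04,  1.87766128e-01,  9.82213384e-01, -7.97052997e-04]), 'contact_force': array([-0.83315952, -0.25989454,  0.05665879]), 'torque': array([-0.00061621,  0.06064521, -0.02833275]), 'gripper_force': 0.0, 'width': 0.996138948774173}
scene [1357.85860913 -671.24654516 1162.36091501] [-0.52321648  0.45819507 -0.71854143] 482.5339148007803
side [ 310.88243787 -580.54215422  885.96907974] [ 0.28299281  0.58370602 -0.76105345] 400.73254821542747
wrist [139.16711099 562.79979006 384.06997805] [ 0.27978886 -0.1129946  -0.95338891] 343.67119396134524
```

View pics/scene0.png

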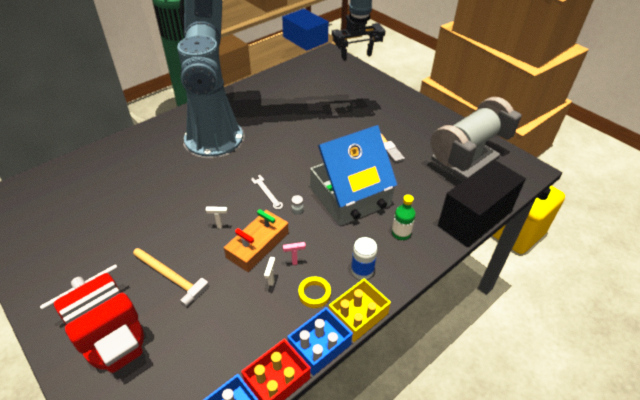

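View pics/side0.png

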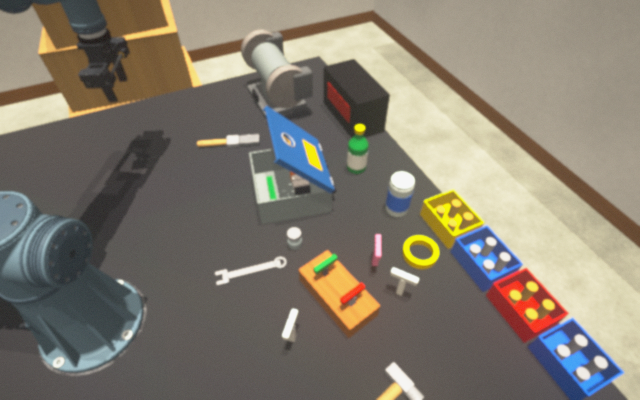

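Scene view: the red key is at (244,237), the driver at (266,216), and the cover corners are near (322,139), (380,128), (393,185), (335,203). Side view: the key is at (352,293) and the cover at (265,110)–(335,190). The pink and white look-alikes are separate objects.

```bash
cat >> h.py <<'E'
def hsv(c): return cv2.cvtColor(c['img'],cv2.COLOR_RGB2HSV)
def blob(m,near):
    n,l,s,ce=cv2.connectedComponentsWithStats(m.astype(np.uint8)); 
    i=min([i for i in range(1,n) if s[i,4]>25],key=lambda i:np.hypot(*(ce[i]-near)))
    return l==i
def red(c): 
    H=hsv(c); return ((H[...,0]<4)|(H[...,0]>174))&(H[...,1]>190)&(H[...,2]>70)
def ends(m):
    ys,xs=np.nonzero(m); p=np.stack([xs,ys],1).astype(float); ce=p.mean(0)
    v=np.linalg.svd(p-ce,full_matrices=False)[2][0]; s=(p-ce)@v
    return ce,ce+v*s.min(),ce+v*s.max(),len(p)
E
python3 - <<'E'
from h import *
import pickle
d=pickle.load(open('c0.pkl','rb')); A,B=d['scene'],d['side']
np.set_printoptions(precision=1,suppress=True)
ea=ends(blob(red(A),(244,237))); eb=ends(blob(red(B),(352,293)))
print('key',ea,eb,tri(A,ea[0],B,eb[0]))
for c,e in((A,ea),(B,eb)):
    p=[plane(c,u,89) for u in e[:3]]; v=p[2]-p[1]; print(p[0],np.linalg.norm(v),np.degrees(np.arctan2(v[1],v[0])))
def green(c):
    H=hsv(c); return (H[...,0]>45)&(H[...,0]<80)&(H[...,1]>150)&(H[...,2]>60)
ga=ends(blob(green(A),(266,216))); gb=ends(blob(green(B),(325,263)))
print('drv',ga,gb,tri(A,ga[0],B,gb[0]))
def quad(c,near):
    H=hsv(c); m=(H[...,0]>100)&(H[...,0]<122)&(H[...,1]>150)&(H[...,2]>60)
    m=blob(m,near).astype(np.uint8); h=cv2.convexHull(np.argwhere(m)[:,::-1].astype(np.int32))
    for e in np.arange(1,20,.5):
        q=cv2.approxPolyDP(h,e,True)
        if len(q)<=4: return q[:,0],e
qa,_=quad(A,(358,165)); qb,_=quad(B,(300,150)); print(qa,qb)
for a in qa:
    for b in qb:
        P,g=tri(A,a,B,b)
        if g<12: print(a,b,P,g)
E
```

```text
key (array([242.9, 235.2]), array([235.3, 229.6]), array([251.6, 241.5]), 80) (array([526.1, 305.9]), array([498.3, 279.5]), array([550.7, 329.1]), 698) (array([ 729.1, -398.6,  325.1]), np.float64(132.76054068622793))
[ 544.6 -231.    89. ] 68.34819329698237 8.636915134380054
[ 873.5 -417.1   89. ] 138.26772060661577 -82.38883410768081
drv (array([265.5, 215.6]), array([257.4, 210.4]), array([273.6, 220.7]), 96) (array([325.2, 262.9]), array([335.5, 255.7]), array([315.1, 270.1]), 97) (array([ 529.1, -137.3,   94.2]), np.float64(0.46414784027234957))
[[396 184]
 [339 206]
 [319 145]
 [377 125]] [[332 187]
 [277 159]
 [267 107]
 [316 140]]
[396 184] [277 159] [599.9 387.  -50.7] 3.6194505079264703
[396 184] [316 140] [690.3 261.5  95.2] 0.4834101138129084
[339 206] [332 187] [645.2  58.  101.2] 9.120493691974216
[319 145] [277 159] [511.4  88.5 235.7] 1.2736130414320916
[319 145] [316 140] [584.   23.9 316. ] 3.1087524204558945
[377 125] [267 107] [559.7 287.8 239. ] 3.0771009536636647
```

```bash
cat >> h.py <<'E'
def Rt(psi):
    p=np.radians(psi); y=np.array([np.cos(p),np.sin(p),0]); z=np.array([0,0,-1.]); return np.stack([np.cross(y,z),y,z],1)
def rows(start,psi0,wps):
    """wps: (TCP xyz, heading of tool y in deg). prints command rows"""
    R0=Rt(psi0)
    for p,psi in wps:
        s=R0.T@(np.array(p)-start)/200; w=R.from_matrix(R0.T@Rt(psi)).as_rotvec()/np.pi
        print(np.round(np.r_[s,w],3).tolist(), np.round(p,1), psi)
E
python3 - <<'E'
from h import *
import pickle
np.set_printoptions(precision=1,suppress=True)
d=pickle.load(open('c0.pkl','rb')); A,B=d['scene'],d['side']
H=hsv(B); print(H[291:296,348:356].tolist()[2])
m=((H[...,0]<5)|(H[...,0]>172))&(H[...,1]>150)&(H[...,2]>120); m[:,:335]=0; m[:270]=0;m[:,370:]=0; m[310:]=0
eb=ends(m); ea=ends(blob(red(A),(244,237))); print(eb,tri(A,ea[0],B,eb[0]))
p=[plane(B,u,89) for u in eb[:3]]; v=p[2]-p[1]; print(p,np.linalg.norm(v),np.degrees(np.arctan2(v[1],v[0])))
u=np.array([np.cos(np.radians(-12.3)),np.sin(np.radians(-12.3)),0]); l=np.array([-u[1],u[0],0]); z=np.array([0,0,1.])
O=np.array([662.3,160.9,90])
def P(th,r=175,off=50):
    up=np.cos(th)*u-np.sin(th)*z; n=np.sin(th)*u+np.cos(th)*z
    return O-r*up+8*n+off*l+22*z
q=manip.get_state()['ee_rot']; M=R.from_quat([q[1],q[2],q[3],q[0]]).as_matrix(); print(M, np.degrees(np.arctan2(M[1,1],M[0,1])))
s=np.array([212.094,534.469,227.714]); psi0=np.degrees(np.arctan2(M[1,1],M[0,1]))
rows(s,psi0,[([300,450,290],77.7)]+[(P(t),77.7) for t in (1.05,.9,.75,.6,.45,.3,.15,0)])
E
```

```text
[[7, 221, 247], [5, 220, 247], [5, 217, 247], [4, 213, 247], [4, 214, 247], [4, 215, 247], [4, 222, 247], [3, 229, 244]]
(array([352.4, 294.1]), array([364. , 284.1]), array([342.5, 302.6]), 112) (array([ 548.3, -233.2,   93.8]), np.float64(0.5491526872303066))
[array([ 549.7, -231.4,   89. ]), array([ 584.6, -221. ,   89. ]), array([ 520.9, -240. ,   89. ])] 66.50627399094402 -163.38901825680165
[[-0.9  0.4 -0. ]
 [ 0.4  0.9 -0. ]
 [ 0.  -0.  -1. ]] 68.35518641146793
[-0.564, -0.23, -0.311, 0.0, 0.0, -0.052] [300 450 290] 77.7
[-2.345, -0.724, -0.2, 0.0, 0.0, -0.052] [594.7 226.8 267.8] 77.7
[-2.235, -0.742, -0.132, 0.0, 0.0, -0.052] [572.8 231.6 254.1] 77.7
[-2.136, -0.759, -0.047, 0.0, 0.0, -0.052] [553.2 235.9 237.1] 77.7
[-2.05, -0.773, 0.051, 0.0, 0.0, -0.052] [536.2 239.6 217.4] 77.7
[-1.98, -0.784, 0.162, 0.0, 0.0, -0.052] [522.4 242.6 195.3] 77.7
[-1.928, -0.793, 0.282, 0.0, 0.0, -0.052] [511.9 244.9 171.4] 77.7
[-1.893, -0.799, 0.408, 0.0, 0.0, -0.052] [505.1 246.4 146.1] 77.7
[-1.877, -0.801, 0.539, 0.0, 0.0, -0.052] [502. 247. 120.] 77.7
```

carry_out(
  commands=[-1, -0.36, -0.4, 0, 0, 0, -1, -1, -0.36, -0.4, 0, 0, 0, -1, -1, -0.36, -0.4, 0, 0, 0, -1, -1, -0.36, -0.4, 0, 0, 0, -1, -1, -0.36, -0.4, 0, 0, 0, -1, -1, -0.36, -0.4, 0, 0, 0, -1, -1, -0.36, -0.4, 0, 0, 0, -1],
  force=20,
)

```text
time_s: 0.73
ee_pos: [374.9, 391.7, 309.5]
ee_rot: [0.002, 0.19, 0.982, 0.001]
contact_force: [0.2, -0.3, -0.4]
width: 0.493
gripper_force: 0.0
```

carry_out(
  commands=[-1, -0.36, 0, 0, 0, -0.05, -1, -1, -0.36, 0, 0, 0, -0.05, -1, -1, -0.36, 0, 0, 0, -0.05, -1, -1, -0.36, 0, 0, 0, -0.05, -1, -1, -0.36, 0, 0, 0, -0.05, -1, -1, -0.36, 0, 0, 0, -0.05, -1, -1, -0.36, 0, 0, 0, -0.05, -1],
)

```text
time_s: 1.32
ee_pos: [531.7, 251.7, 306.4]
ee_rot: [-0.001, 0.112, 0.994, -0.0]
contact_force: [-0.7, 0.3, -0.4]
width: 0.007
gripper_force: 0.0
```

```bash
python3 - <<'E'
from h import *
np.set_printoptions(precision=1,suppress=True)
u=np.array([np.cos(np.radians(-12.3)),np.sin(np.radians(-12.3)),0]); l=np.array([-u[1],u[0],0]); z=np.array([0,0,1.])
O=np.array([662.3,160.9,90])
def P(th,r=175,off=50):
    up=np.cos(th)*u-np.sin(th)*z; n=np.sin(th)*u+np.cos(th)*z
    return O-r*up+8*n+off*l+22*z
s=np.array([530.7,252.9,307.7])
rows(s,77.36,[(P(t),77.36) for t in (1.05,.95,.85,.75,.65,.55,.45,.35,.25,.15,.08,0)])
E
```

```text
[-0.341, -0.057, 0.2, 0.0, 0.0, 0.0] [594.7 226.8 267.8] 77.36
[-0.265, -0.058, 0.243, 0.0, 0.0, 0.0] [579.9 230.1 259. ] 77.36
[-0.194, -0.058, 0.295, 0.0, 0.0, 0.0] [566.  233.1 248.8] 77.36
[-0.128, -0.059, 0.353, 0.0, 0.0, 0.0] [553.2 235.9 237.1] 77.36
[-0.069, -0.059, 0.417, 0.0, 0.0, 0.0] [541.6 238.4 224.3] 77.36
[-0.016, -0.059, 0.487, 0.0, 0.0, 0.0] [531.3 240.6 210.3] 77.36
[0.029, -0.059, 0.562, 0.0, 0.0, 0.0] [522.4 242.6 195.3] 77.36
[0.067, -0.06, 0.641, 0.0, 0.0, 0.0] [515.  244.2 179.5] 77.36
[0.097, -0.06, 0.723, 0.0, 0.0, 0.0] [509.2 245.5 163. ] 77.36
[0.118, -0.06, 0.808, 0.0, 0.0, 0.0] [505.1 246.4 146.1] 77.36
[0.128, -0.06, 0.869, 0.0, 0.0, 0.0] [503.1 246.8 134. ] 77.36
[0.134, -0.06, 0.938, 0.0, 0.0, 0.0] [502. 247. 120.] 77.36
```

carry_out(
  commands=[-0.34, -0.06, 0.1, 0, 0, 0, -1, -0.34, -0.06, 0.2, 0, 0, 0, -1, -0.34, -0.06, 0.2, 0, 0, 0, -1, -0.265, -0.06, 0.245, 0, 0, 0, -1, -0.23, -0.06, 0.27, 0, 0, 0, -1, -0.195, -0.06, 0.295, 0, 0, 0, -1, -0.16, -0.06, 0.325, 0, 0, 0, -1, -0.13, -0.06, 0.355, 0, 0, 0, -1, -0.1, -0.06, 0.385, 0, 0, 0, -1, -0.07, -0.06, 0.42, 0, 0, 0, -1, -0.04, -0.06, 0.45, 0, 0, 0, -1, -0.015, -0.06, 0.485, 0, 0, 0, -1],
)

```text
time_s: 2.32
ee_pos: [529.7, 241.5, 211.4]
ee_rot: [-0.0, 0.11, 0.994, 0.0]
contact_force: [-5.6, 0.8, 6.9]
width: 0.01
gripper_force: 3.5
```

carry_out(
  commands=[0.02, 0, 0.04, 0, 0, 0, -1, 0.045, 0, 0.077, 0, 0, 0, -1, 0.065, 0, 0.115, 0, 0, 0, -1, 0.08, 0, 0.155, 0, 0, 0, -1, 0.1, 0, 0.2, 0, 0, 0, -1, 0.112, 0, 0.238, 0, 0, 0, -1, 0.124, 0, 0.28, 0, 0, 0, -1, 0.133, 0, 0.323, 0, 0, 0, -1, 0.14, 0, 0.36, 0, 0, 0, -1, 0.145, 0, 0.4, 0, 0, 0, -1, 0.15, 0, 0.43, 0, 0, 0, -1, 0.15, 0, 0.44, 0, 0, 0, -1],
)

```text
time_s: 3.32
ee_pos: [501.1, 247.1, 121.3]
ee_rot: [-0.001, 0.11, 0.994, -0.0]
contact_force: [-0.3, -0.0, 1.5]
width: 0.007
gripper_force: 0.4
```

carry_out(
  commands=[0, 0, 0.01, 0, 0, 0, -1, 0, 0, 0.02, 0, 0, 0, -1, 0, 0, 0.025, 0, 0, 0, -1],
)

```text
time_s: 3.57
ee_pos: [502.1, 247.3, 117.8]
ee_rot: [0.0, 0.11, 0.994, 0.0]
contact_force: [-0.7, -0.5, 1.0]
width: 0.003
gripper_force: 0.3
```

```bash
python3 - <<'E'
from h import *
a=snap('side'); b=snap('scene')
I=np.hstack([cv2.resize(c['img'][y:y+130,x:x+130],(400,400),interpolation=cv2.INTER_CUBIC) for c,x,y in((a,220,80),(b,290,100))])
cv2.imwrite('pics/p1.png',I[:,:,::-1])
E
```

```text
(no output)
```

View pics/p1.png

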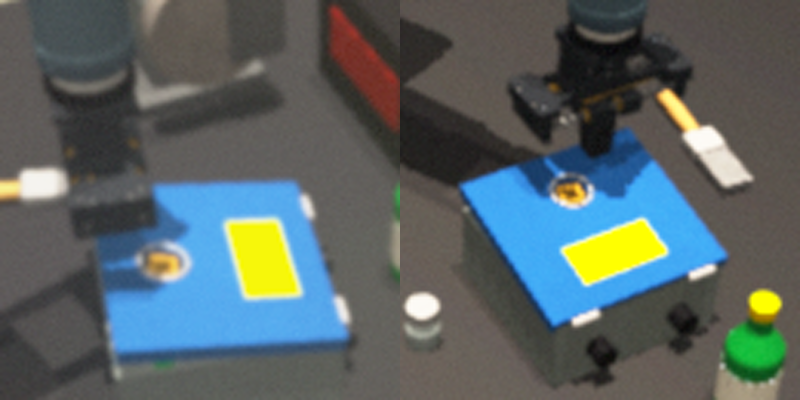

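The cover looks almost shut. In the side crop a sliver of the box interior still shows at (165,365), so I'll press until the force rises.

carry_out(
  commands=[0, 0, 0.01, 0, 0, 0, -1, 0, 0, 0.02, 0, 0, 0, -1, 0, 0, 0.03, 0, 0, 0, -1, 0, 0, 0.03, 0, 0, 0, -1],
)

```text
time_s: 4.0
ee_pos: [501.6, 247.2, 111.3]
ee_rot: [-0.0, 0.11, 0.994, -0.0]
contact_force: [-0.5, 0.2, -0.0]
width: 0.004
gripper_force: 0.1
```

```bash
python3 - <<'E'
from h import *
import pickle
np.set_printoptions(precision=1,suppress=True)
A=snap('scene');B=snap('side');W=snap('wrist');pickle.dump((A,B,W),open('c1.pkl','wb'));save(W,'w1.png')
def quad(c,near):
    H=hsv(c); m=(H[...,0]>100)&(H[...,0]<122)&(H[...,1]>150)&(H[...,2]>60)
    m=blob(m,near).astype(np.uint8); h=cv2.convexHull(np.argwhere(m)[:,::-1].astype(np.int32))
    return cv2.approxPolyDP(h,3,True)[:,0]
qa=quad(A,(480-100,170));qb=quad(B,(295,165)); print(qa.tolist(),qb.tolist())
for a in qa:
    for b in qb:
        P,g=tri(A,a,B,b)
        if g<8 and 60<P[2]<140: print(a,b,P,g)
print([ (plane(A,a,98)) for a in qa]);print([ (plane(B,a,98)) for a in qb])
p=manip.get_state()['ee_pos']; print(p,proj(A,p-[0,0,22]),proj(B,p-[0,0,22]))
c=A; I=np.hstack([cv2.resize(c['img'][130:190,320:440],(800,400),interpolation=cv2.INTER_CUBIC)]); cv2.imwrite('pics/p2.png',I[:,:,::-1])
E
```

```text
[[395, 184], [339, 207], [310, 161], [364, 144]] [[331, 190], [259, 196], [254, 178], [271, 142], [315, 140]]
[395 184] [315 140] [687.4 261.   95. ] 2.2356679101438464
[339 207] [331 190] [642.5  59.8  91.2] 5.608924730617844
[310 161] [259 196] [455.1  99.1 125. ] 4.652629189798923
[array([689.9, 256.9,  98. ]), array([648.4,  51.8,  98. ]), array([430. , 122.1,  98. ]), array([483.1, 323.6,  98. ])]
[array([640.1,  57.9,  98. ]), array([460.2, 120. ,  98. ]), array([469.9, 187.9,  98. ]), array([564.4, 307.3,  98. ]), array([686.2, 259.4,  98. ])]
[501.7 247.2 111.6] [351.7 157.8] [258.1 163.1]
```

View pics/p2.png

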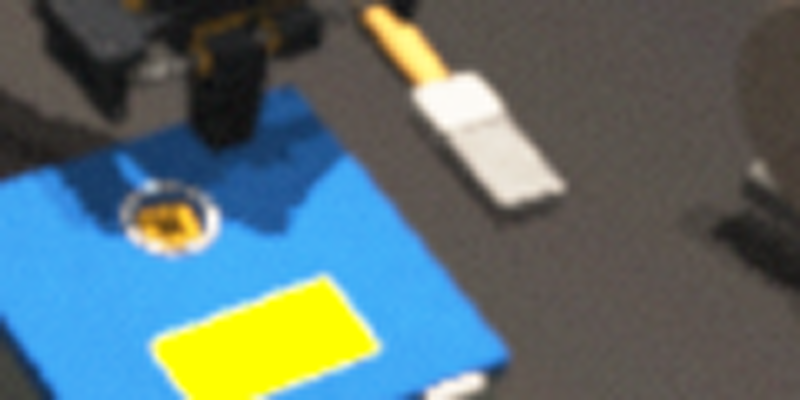

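View pics/w1.png

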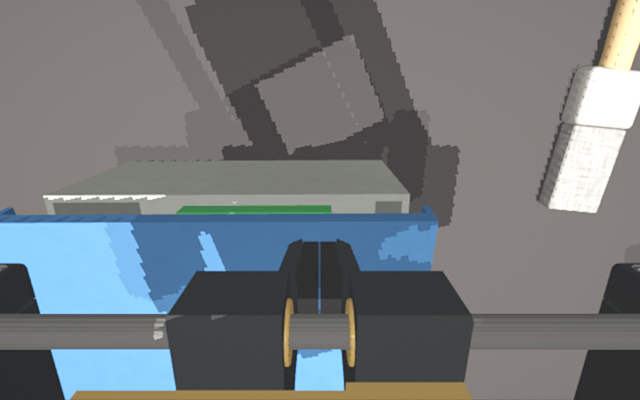

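```bash
python3 - <<'E'
from h import *
import pickle
np.set_printoptions(precision=1,suppress=True)
A,B,W=pickle.load(open('c1.pkl','rb')); st=manip.get_state(); p=st['ee_pos']; print(p,st['contact_force'],st['joint_efforts'])
q=st['ee_rot'];M=R.from_quat([q[1],q[2],q[3],q[0]]).as_matrix()
for n in (0,10,22,35): print(n,proj(W,p+M@[0,0,n]),proj(A,p+M@[0,0,n]))
# free edge from scene corners/wrist: height for which depth fits
for z in (98,105,112,119,126): 
  a,b=plane(A,(310,161),z),plane(A,(364,144),z); print(z,a,b,np.linalg.norm(a-b), [plane(W,x,z) for x in ((200,216),(437,216))])
E
```

```text
[501.7 247.2 111.6] [-0.1 -0.5  0.4] [  0.  -44.  -30.    0.    0.1   0. ]
0 [319.8 248. ] [352.1 152.8]
10 [319.8 239.5] [352.  155.1]
22 [319.7 230.5] [351.7 157.8]
35 [319.7 221.8] [351.5 160.7]
98 [430.  122.1  98. ] [483.1 323.6  98. ] 208.38358265568152 [array([476.1, 187.7,  98. ]), array([503.7, 310.7,  98. ])]
105 [436.1 116.9 105. ] [488.8 317.  105. ] 207.0131029076736 [array([474. , 190.9, 105. ]), array([500.5, 308.8, 105. ])]
112 [442.2 111.6 112. ] [494.6 310.5 112. ] 205.6426231596658 [array([471.9, 194. , 112. ]), array([497.3, 306.8, 112. ])]
119 [448.3 106.4 119. ] [500.3 304.  119. ] 204.2721434116579 [array([469.8, 197.1, 119. ]), array([494. , 304.9, 119. ])]
126 [454.4 101.2 126. ] [506.1 297.4 126. ] 202.90166366365 [array([467.7, 200.3, 126. ]), array([490.8, 303. , 126. ])]
```

The wrist view shows the free edge still slightly raised: the box interior is visible at row 210, with the tips on the plate at (320,240). I'll press further and watch the force.

carry_out(
  commands=[0, 0, 0.01, 0, 0, 0, -1, 0, 0, 0.02, 0, 0, 0, -1, 0, 0, 0.03, 0, 0, 0, -1, 0, 0, 0.03, 0, 0, 0, -1],
)

```text
time_s: 4.48
ee_pos: [501.5, 247.2, 105.2]
ee_rot: [-0.0, 0.11, 0.994, -0.0]
contact_force: [0.4, 0.3, -0.1]
width: 0.004
gripper_force: 0.1
```

```bash
python3 - <<'E'
from h import *
a=snap('wrist'); b=snap('side')
I=np.hstack([cv2.resize(a['img'][160:300,220:460],(480,280)), cv2.resize(b['img'][120:220,220:340],(320,280),interpolation=cv2.INTER_CUBIC)])
cv2.imwrite('pics/p3.png',I[:,:,::-1])
for c,x in((a,None),):
    H=hsv(c); m=(H[...,0]>100)&(H[...,0]<122)&(H[...,1]>150)
    print([int(np.nonzero(m[150:,x])[0][0]+150) for x in(100,160,220,260,380,420)])
E
```

```text
Traceback (most recent call last):
IndexError: index 0 is out of bounds for axis 0 with size 0
```

View pics/p3.png

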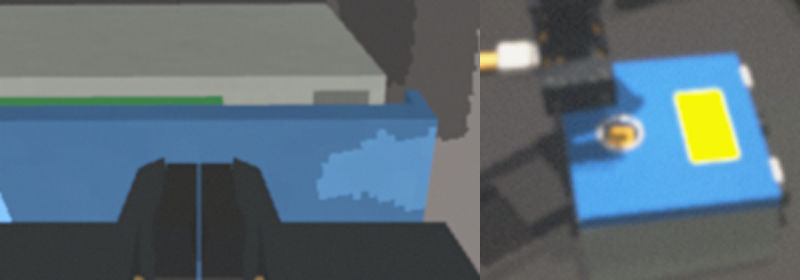

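```bash
python3 - <<'E'
from h import *
import pickle
np.set_printoptions(precision=1,suppress=True)
A=snap('scene');B=snap('side');W=snap('wrist');pickle.dump((A,B,W),open('c2.pkl','wb'))
def quad(c,near):
    H=hsv(c); m=(H[...,0]>100)&(H[...,0]<122)&(H[...,1]>150)&(H[...,2]>60)
    m=blob(m,near).astype(np.uint8); h=cv2.convexHull(np.argwhere(m)[:,::-1].astype(np.int32))
    return cv2.approxPolyDP(h,3,True)[:,0].tolist()
old=pickle.load(open('c1.pkl','rb'))
for a,b,w in (old,(A,B,W)):
    print(quad(a,(380,170)),quad(b,(295,165)))
    H=hsv(w); print([[int(i)+180 for i in np.nonzero(np.diff(((H[180:300,x,0]>95)&(H[180:300,x,0]<125)&(H[180:300,x,1]>80)).astype(int)))[0]] for x in (240,270,380)])
E
```

```text
[[395, 184], [339, 207], [310, 161], [364, 144]] [[331, 190], [259, 196], [254, 178], [271, 142], [315, 140]]
[[213, 271], [213, 271], [213, 271]]
[[395, 184], [338, 206], [310, 162], [364, 145]] [[331, 189], [259, 198], [254, 180], [271, 143], [314, 140]]
[[211, 270], [211, 270], [211, 271]]
```

carry_out(
  commands=[0, 0, 0.01, 0, 0, 0, -1, 0, 0, 0.02, 0, 0, 0, -1, 0, 0, 0.03, 0, 0, 0, -1, 0, 0, 0.04, 0, 0, 0, -1, 0, 0, 0.05, 0, 0, 0, -1],
)

```text
time_s: 5.15
ee_pos: [501.7, 247.3, 95.4]
ee_rot: [-0.0, 0.11, 0.994, -0.0]
contact_force: [-1.2, 0.1, 0.9]
width: 0.005
gripper_force: 0.4
```

```bash
cat > e.py <<'E'
from h import *
np.set_printoptions(precision=1,suppress=True)
A=snap('scene');B=snap('side');W=snap('wrist')
def quad(c,near):
    H=hsv(c); m=(H[...,0]>100)&(H[...,0]<122)&(H[...,1]>150)&(H[...,2]>60)
    m=blob(m,near).astype(np.uint8); h=cv2.convexHull(np.argwhere(m)[:,::-1].astype(np.int32))
    return cv2.approxPolyDP(h,3,True)[:,0].tolist()
qa=quad(A,(380,170));qb=quad(B,(295,165));print(qa,qb)
print(tri(A,qa[2],B,qb[1]))
I=np.hstack([cv2.resize(W['img'][140:300,200:460],(520,320)), cv2.resize(A['img'][130:218,300:377],(280,320),interpolation=cv2.INTER_CUBIC)])
cv2.imwrite('pics/p4.png',I[:,:,::-1])
E
python3 e.py
```

```text
[[395, 184], [338, 206], [310, 164], [363, 147]] [[331, 190], [258, 201], [255, 180], [271, 145], [314, 140]]
(array([450.6, 102.2, 106. ]), np.float64(6.774040510385726))
```

View pics/p4.png

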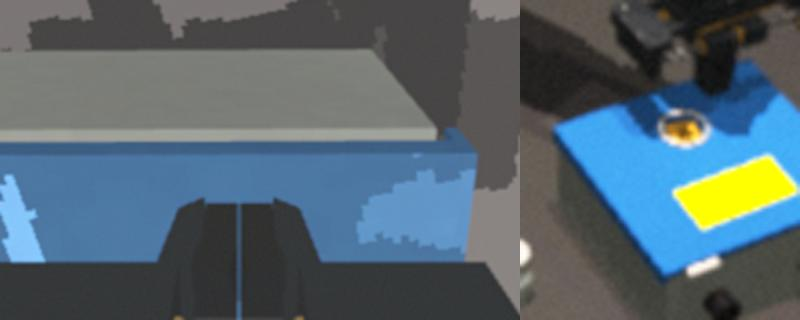

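The interior no longer shows and the edge triangulates to about 106 mm. I'll keep pressing.

carry_out(
  commands=[0, 0, 0.01, 0, 0, 0, -1, 0, 0, 0.02, 0, 0, 0, -1, 0, 0, 0.03, 0, 0, 0, -1, 0, 0, 0.035, 0, 0, 0, -1],
)

```text
time_s: 5.63
ee_pos: [501.7, 247.3, 88.4]
ee_rot: [-0.0, 0.11, 0.994, 0.0]
contact_force: [-1.5, 0.4, 1.0]
width: 0.008
gripper_force: 0.3
```

```bash
python3 e.py; python3 - <<'E'
from h import *
np.set_printoptions(precision=1,suppress=True)
W=snap('wrist');st=manip.get_state();p=st['ee_pos']
H=hsv(W);print('dark col x=310', [int(v) for v in W['img'][200:262:4,310].max(1)])
q=st['ee_rot'];M=R.from_quat([q[1],q[2],q[3],q[0]]).as_matrix()
print([proj(W,p+M@[x,0,n]) for x in(9,-9) for n in (0,10,22)])
E
```

```text
[[395, 184], [338, 206], [309, 167], [363, 149]] [[331, 190], [258, 202], [255, 183], [271, 146], [314, 140]]
(array([450.7, 100.4,  98.4]), np.float64(1.0399734127215545))
dark col x=310 [126, 126, 131, 131, 167, 165, 164, 165, 166, 168, 162, 49, 49, 49, 51, 50]
[array([319.8, 231.7]), array([319.8, 224. ]), array([319.8, 215.7]), array([319.8, 264.1]), array([319.8, 254.9]), array([319.7, 245. ])]
```

carry_out(
  commands=[0, 0, 0.01, 0, 0, 0, -1, 0, 0, 0.02, 0, 0, 0, -1, 0, 0, 0.02, 0, 0, 0, -1],
)

```text
time_s: 6.08
ee_pos: [502.2, 247.3, 87.2]
ee_rot: [0.0, 0.11, 0.994, -0.0]
contact_force: [-8.7, -3.2, 20.2]
width: 0.002
gripper_force: 10.3
```

carry_out(
  commands=[0, 0, -0.2, 0, 0, 0, -1, 0, 0, -0.4, 0, 0, 0, -1, 0, -0.2, -0.7, 0, 0, 0, 0.5, 0, -0.3, -0.8, 0, 0, 0, 0.5, 0, -0.3, -0.8, 0, 0, 0, 0.5, 0, -0.3, -0.8, 0, 0, 0, 0.5, 0, -0.3, -0.8, 0, 0, 0, 0.5, 0, -0.3, -0.8, 0, 0, 0, 0.5],
)

```text
time_s: 6.75
ee_pos: [488.0, 189.1, 243.1]
ee_rot: [-0.001, 0.11, 0.994, -0.0]
contact_force: [-0.5, 0.4, 0.5]
width: 0.433
gripper_force: 0.0
```

```bash
python3 e.py; python3 - <<'E'
from h import *
import pickle
np.set_printoptions(precision=1,suppress=True)
print(manip.get_state()['ee_pos'],manip.get_state()['contact_force'])
W=snap('wrist');A=snap('scene');B=snap('side');save(W,'w2.png');pickle.dump((A,B,W),open('c3.pkl','wb'))
E
```

```text
[[395, 184], [339, 207], [309, 166], [363, 149]] [[331, 189], [259, 203], [251, 150], [314, 140]]
(array([451.5,  97.7, 101.3]), np.float64(5.194938562756329))
[487.8 189.3 242.7] [-0.1  0.2  0.2]
```

View pics/w2.png

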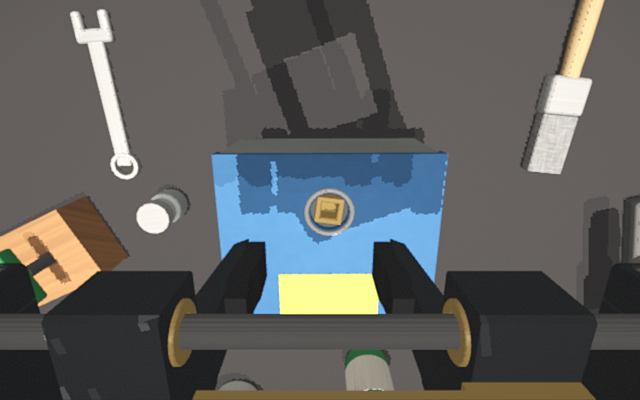

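The wrist view shows the cover shut, its free edge on row 153 from (213,153) to (446,153). The brass lock is at (330,212).

```bash
python3 - <<'E'
from h import *
import pickle
np.set_printoptions(precision=1,suppress=True)
A,B,W=pickle.load(open('c3.pkl','rb'))
a,b=plane(W,(213,153.5),98),plane(W,(446.5,153.5),98); print('edge',a,b,np.linalg.norm(a-b),np.degrees(np.arctan2(*(b-a)[1::-1])))
H=hsv(W); I=W['img'].astype(int)
sub=(slice(185,240),slice(300,360))
m=np.zeros(H.shape[:2],bool); m[sub]=((H[...,0]>12)&(H[...,0]<30)&(H[...,1]>90)&(H[...,2]>90))[sub]
m=blob(m,(330,211)); h=cv2.convexHull(np.argwhere(m)[:,::-1].astype(np.int32)); 
print('brass',m.sum(), cv2.minAreaRect(h), cv2.approxPolyDP(h,2.5,True)[:,0].tolist())
pw=np.array([plane(W,x[0],94)[:2] for x in h],np.float32); print('brass z94',cv2.minAreaRect(pw))
# dark socket: dark brass within
dm=np.zeros_like(m); dm[198:226,315:346]=(H[...,2]<110)[198:226,315:346]; print(dm.sum())
ring=np.zeros_like(m); ring[sub]=(H[...,1]<70)[sub]
for c,n in((W,'w'),): 
    ys,xs=np.nonzero(ring); e=cv2.fitEllipse(np.stack([xs,ys],1).astype(np.float32)); print('ring',e,plane(W,e[0],98))
for c,box,n in((A,(335,370,145,175),'scene'),(B,(255,285,150,180),'side')):
    Hc=hsv(c); mm=np.zeros(Hc.shape[:2],bool); x0,x1,y0,y1=box
    mm[y0:y1,x0:x1]=((Hc[...,0]<95)|(Hc[...,0]>125)|(Hc[...,1]<90))[y0:y1,x0:x1]
    ys,xs=np.nonzero(mm); print(n,len(xs),xs.mean(),ys.mean(),plane(c,(xs.mean(),ys.mean()),98),xs.min(),xs.max(),ys.min(),ys.max())
cv2.imwrite('pics/w2z.png',cv2.resize(W['img'][180:245,290:370],(800,650)[::1],interpolation=cv2.INTER_NEAREST)[:600,:,::-1])
E
```

```text
edge [446.6 101.4  98. ] [491.9 303.8  98. ] 207.36758441075247 77.39556531109027
brass 741 ((328.8538818359375, 208.6692657470703), (27.411672592163086, 28.652023315429688), 7.125016689300537) [[343, 200], [340, 224], [314, 220], [317, 198], [335, 195]]
brass z94 ((521.5652465820312, 190.61378479003906), (25.790637969970703, 28.734832763671875), 69.7571029663086)
38
ring ((328.9139404296875, 211.37257385253906), (42.58428192138672, 44.081756591796875), 81.94070434570312) [522.6 190.4  98. ]
scene 376 347.9654255319149 154.48670212765958 [487.7 242.2  98. ] 335 369 145 174
side 179 271.8882681564246 171.0614525139665 [523.5 192.   98. ] 264 281 165 177
```

View pics/w2z.png

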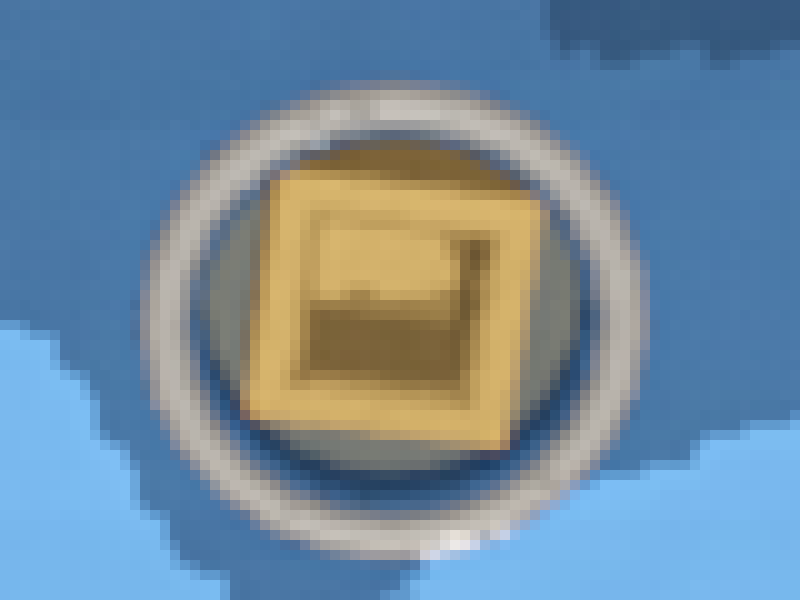

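The zoom shows the brass block corners at about (317.5,197), (344.5,201), (341,225), (314,222).

```bash
python3 - <<'E'
from h import *
import pickle
np.set_printoptions(precision=1,suppress=True)
A,B,W=pickle.load(open('c3.pkl','rb'));st=manip.get_state();p=st['ee_pos'];print(st['width'],p)
q=st['ee_rot'];M=R.from_quat([q[1],q[2],q[3],q[0]]).as_matrix()
w=st['width']*44
for x in(9,0,-9): print(x,[proj(W,p+M@[x,w,n]) for n in (-20,0,22,40)])
c=[(317.5,197.2),(344.5,200.8),(340.8,225),(314.3,221.8)]
for z in (94,98):
  P=np.array([plane(W,u,z)[:2] for u in c]); print(z,P.mean(0),[np.linalg.norm(P[i]-P[i-1]) for i in range(4)],[np.degrees(np.arctan2(*(P[i]-P[i-1])[::-1]))%90 for i in range(4)])
E
```

```text
0.7099021590056862 [488.2 189.1 243.5]
9 [array([390.8, 251.7]), array([382.8, 233.1]), array([375.8, 216.9]), array([371.1, 206.1])]
0 [array([389.6, 269.9]), array([381.8, 249.5]), array([375. , 231.8]), array([370.5, 219.9])]
-9 [array([388.3, 287.4]), array([380.8, 265.5]), array([374.2, 246.3]), array([369.8, 233.4])]
94 [524.1 190.5] [np.float64(24.943045020717513), np.float64(25.59072369594268), np.float64(24.682925036073637), np.float64(25.643359656199234)] [np.float64(70.25227789581754), np.float64(69.42777220138957), np.float64(70.38008235461317), np.float64(70.0108238901621)]
98 [522.7 190.7] [np.float64(24.61706724129389), np.float64(25.25628147859026), np.float64(24.36034673473725), np.float64(25.3082295455512)] [np.float64(70.2522778958176), np.float64(69.42777220138959), np.float64(70.38008235461326), np.float64(70.01082389016223)]
```

```bash
python3 - <<'E'
from h import *
import pickle
np.set_printoptions(precision=1,suppress=True)
s=manip.snapshot('wrist'); T=np.array(s['tool_from_camera']); print(T)
K=pickle.load(open('c3.pkl','rb'))[2]['K']
for f in ('c1.pkl','c2.pkl'):
    W=pickle.load(open(f,'rb'))[2]; H=hsv(W); m=(H[...,0]>98)&(H[...,0]<124)&(H[...,1]>90)
    r=[np.nonzero(m[y])[0] for y in (214,216,218,220,224)]; print([(int(a.min()),int(a.max())) for a in r])
    for w in ((3,437),):
        d=343.67*204/(w[1]-w[0]); print((T@np.r_[np.linalg.inv(K)@[220,216,1]*d,1])[:3])
q=manip.get_state(); print(q['ee_pos'],q['ee_rot'],q['joints'])
E
```

```text
[[  -0.    -1.    -0.3   78.2]
 [   1.    -0.    -0.    -0.3]
 [   0.    -0.3    1.  -157.1]
 [   0.     0.     0.     1. ]]
[(0, 433), (0, 435), (0, 436), (0, 437), (0, 438)]
[ 19.7 -46.9  -6.2]
[(0, 434), (0, 436), (0, 437), (0, 438), (0, 437)]
[ 19.7 -46.9  -6.2]
[488.3 189.1 243.8] [-0.   0.1  1.  -0. ] [ 0.1  0.1  1.7  0.   1.4 -1.2]
```

carry_out(
  commands=[0, 0.3, 0.1, 0, 0, 0, -1, 0, 0.3, 0.2, 0, 0, 0, -1, 0, 0.3, 0.3, 0, 0, 0, -1, 0, 0.3, 0.4, 0, 0, 0, -1, 0, 0.3, 0.5, 0, 0, 0, -1, 0, 0.3, 0.56, 0, 0, 0, -1, 0, 0.3, 0.58, 0, 0, 0, -1, 0, 0.3, 0.6, 0, 0, 0, -1, 0, 0.3, 0.61, 0, 0, 0, -1, 0, 0.3, 0.62, 0, 0, 0, -1, 0, 0.3, 0.63, 0, 0, 0, -1, 0, 0.3, 0.63, 0, 0, 0, -1],
)

```text
time_s: 8.1
ee_pos: [502.2, 247.3, 119.2]
ee_rot: [0.0, 0.11, 0.994, 0.0]
contact_force: [-0.2, -0.3, -0.1]
width: 0.003
gripper_force: 0.0
```

carry_out(
  commands=[0, 0, 0.01, 0, 0, 0, -1, 0, 0, 0.015, 0, 0, 0, -1, 0, 0, 0.02, 0, 0, 0, -1, 0, 0, 0.02, 0, 0, 0, -1],
)

```text
time_s: 8.43
ee_pos: [501.7, 247.3, 114.6]
ee_rot: [-0.0, 0.11, 0.994, -0.0]
contact_force: [0.5, -0.1, 0.0]
width: 0.005
gripper_force: 0.0
```

carry_out(
  commands=[0, 0, 0.03, 0, 0, 0, -1, 0, 0, 0.06, 0, 0, 0, -1, 0, 0, 0.09, 0, 0, 0, -1, 0, 0, 0.12, 0, 0, 0, -1, 0, 0, 0.13, 0, 0, 0, -1, 0, 0, 0.13, 0, 0, 0, -1],
)

```text
time_s: 8.93
ee_pos: [501.3, 247.1, 87.9]
ee_rot: [-0.001, 0.11, 0.994, -0.0]
contact_force: [-0.1, -0.0, 0.8]
width: 0.007
gripper_force: 0.0
```

```bash
python3 - <<'E'
from h import *
A=snap('scene');W=snap('wrist');B=snap('side')
I=np.hstack([cv2.resize(W['img'][140:300,230:420],(380,320),interpolation=cv2.INTER_NEAREST), cv2.resize(A['img'][130:178,320:383],(420,320),interpolation=cv2.INTER_CUBIC)])
cv2.imwrite('pics/p5.png',I[:,:,::-1])
E
```

```text
(no output)
```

View pics/p5.png

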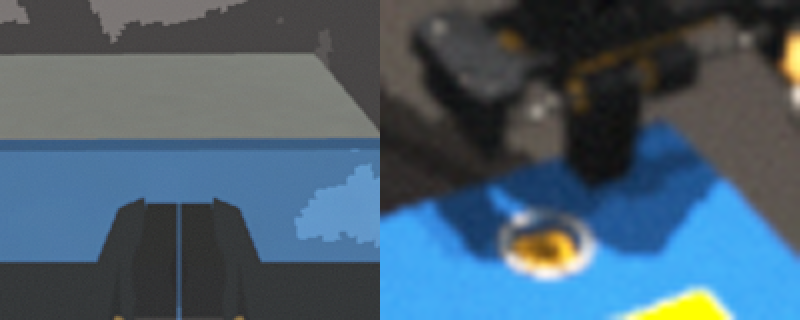

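The tips meet the plate in both pictures: (175,200) in the left crop and (600,185) in the right. That contact repeats at TCP z≈88, so the fingertips really end about 10 mm behind the reported TCP, and I'll allow for it. The cover is shut and firm. Next is the key.

carry_out(
  commands=[0, 0, -0.2, 0, 0, 0, -1, 0, 0, -0.4, 0, 0, 0, -1, -0.1, -0.2, -0.6, 0, 0, 0, 0, -0.25, -1, -0.75, 0, 0, 0, 0, -0.25, -1, -0.75, 0, 0, 0, 0, -0.25, -1, -0.75, 0, 0, 0, 0, -0.25, -1, -0.75, 0, 0, 0, 0, -0.25, -1, -0.75, 0, 0, 0, 0, -0.25, -1, -0.75, 0, 0, 0, 0, -0.25, -1, -0.75, 0, 0, 0, 0],
)

```text
time_s: 9.92
ee_pos: [507.0, 40.6, 239.0]
ee_rot: [0.0, 0.111, 0.994, 0.0]
contact_force: [-0.4, -0.3, -0.3]
width: 0.495
gripper_force: 0.0
```

carry_out(
  commands=[-0.25, -1, 0, 0, 0, -0.13, 0, -0.25, -1, 0, 0, 0, -0.13, 0, -0.25, -1, 0, 0, 0, -0.13, 0, -0.25, -1, 0, 0, 0, -0.13, 0, -0.25, -1, 0, 0, 0, -0.13, 0, -0.25, -1, 0, 0, 0, -0.13, 0, -0.25, -1, 0, 0, 0, -0.13, 0],
)

```text
time_s: 10.5
ee_pos: [511.9, -166.3, 237.9]
ee_rot: [-0.0, -0.092, 0.996, 0.0]
contact_force: [0.3, -0.2, 1.0]
width: 0.503
gripper_force: 0.0
```

```bash
cat > k.py <<'E'
from h import *
import sys
np.set_printoptions(precision=1,suppress=True)
st=manip.get_state(); q=st['ee_rot'];M=R.from_quat([q[1],q[2],q[3],q[0]]).as_matrix()
print(st['ee_pos'],'psi',np.degrees(np.arctan2(M[1,1],M[0,1])),st['joints'],st['width'])
W=snap('wrist'); save(W,'k.png')
g=proj(W,[548,-232,97]); print('expect',g)
m=red(W); 
try:
    b=blob(m,g); h=cv2.convexHull(np.argwhere(b)[:,::-1].astype(np.int32)); print(b.sum())
    for z in (98,89):
        P=np.array([plane(W,x[0],z)[:2] for x in h],np.float32); r=cv2.minAreaRect(P); print(z,r)
        c=ends(b); e=[plane(W,x,z)[:2] for x in c[:3]]; v=e[2]-e[1]; print(e[0],np.linalg.norm(v),np.degrees(np.arctan2(v[1],v[0])))
except Exception as x: print(x)
E
python3 k.py
```

```text
[ 511.9 -166.3  237.9] psi 100.6035461157809 [-0.5  0.1  1.7 -0.   1.4 -2.3] 0.5030183644222708
expect [241.7 201.9]
31
98 ((562.9033203125, -219.4471893310547), (18.927684783935547, 1.6878185272216797), 12.074090003967285)
[ 562.7 -219.5] 18.899104601242136 11.525429866277438
89 ((566.774658203125, -220.60682678222656), (19.501008987426758, 1.7389434576034546), 12.07411003112793)
[ 566.5 -220.7] 19.47155361673383 11.52542986627734
```

```bash
cat >> k.py <<'E'
H=hsv(W); x,y=int(g[0]),int(g[1]); print(H[y-20:y+24:4,x].tolist())
m=((H[...,0]<6)|(H[...,0]>172))&(H[...,1]>120)&(H[...,2]>50)
n,l,s,ce=cv2.connectedComponentsWithStats(m.astype(np.uint8)); print([(s[i].tolist(),ce[i]) for i in range(1,n) if s[i,4]>30])
b=blob(m,g); h=cv2.convexHull(np.argwhere(b)[:,::-1].astype(np.int32)); r=cv2.minAreaRect(h); print(b.sum(),r)
P=np.array([plane(W,x[0],98)[:2] for x in h],np.float32); print(cv2.minAreaRect(P))
c=ends(b); e=[plane(W,x,98)[:2] for x in c[:3]]; v=e[2]-e[1]; print(e[0],np.linalg.norm(v),np.degrees(np.arctan2(v[1],v[0])))
E
python3 k.py | tail -6
```

```text
[ 536.9 -227.2] 26.2064073910756 -167.20466812438278
[[1, 181, 180], [1, 168, 226], [2, 170, 224], [1, 171, 224], [1, 173, 222], [1, 173, 222], [1, 173, 221], [1, 177, 221], [1, 176, 219], [1, 175, 220], [1, 175, 221]]
[([231, 165, 22, 70, 1133], array([242.1, 199.1])), ([56, 359, 21, 41, 482], array([ 66. , 380.8]))]
1133 ((242.19802856445312, 199.48020935058594), (68.25955200195312, 17.413150787353516), 84.2894058227539)
((546.1473999023438, -229.22491455078125), (66.06663513183594, 15.83155345916748), 12.081353187561035)
[ 544.7 -229.6] 65.41868105000391 11.712251983853594
```

carry_out(
  commands=[-0.11, -0.345, 0, 0, 0, -0.007, 0, -0.11, -0.345, 0.1, 0, 0, -0.007, 0, -0.11, -0.345, 0.2, 0, 0, -0.007, 0, -0.11, -0.345, 0.35, 0, 0, -0.007, 0, -0.11, -0.345, 0.5, 0, 0, -0.007, 0, -0.11, -0.345, 0.65, 0, 0, -0.007, 0, -0.11, -0.345, 0.75, 0, 0, -0.007, 0, -0.11, -0.345, 0.8, 0, 0, -0.007, 0, -0.11, -0.345, 0.82, 0, 0, -0.007, 0, -0.11, -0.345, 0.82, 0, 0, -0.007, 0],
)

```text
time_s: 11.43
ee_pos: [546.5, -226.9, 74.4]
ee_rot: [-0.0, -0.106, 0.994, 0.0]
contact_force: [1.1, 0.8, -0.5]
width: 0.504
gripper_force: 0.0
```

carry_out(
  commands=[0, 0, 0.02, 0, 0, 0, 0, 0, 0, 0.04, 0, 0, 0, 0, 0, 0, 0.06, 0, 0, 0, 0, 0, 0, 0.06, 0, 0, 0, 0],
)

```text
time_s: 11.77
ee_pos: [546.2, -228.6, 62.6]
ee_rot: [0.0, -0.105, 0.995, -0.0]
contact_force: [0.5, 0.7, -0.6]
width: 0.502
gripper_force: 0.0
```

carry_out(
  commands=[0, 0, 0, 0, 0, 0, -1, 0, 0, 0, 0, 0, 0, -1, 0, 0, 0, 0, 0, 0, -1, 0, 0, 0, 0, 0, 0, -1, 0, 0, 0, 0, 0, 0, -1, 0, 0, 0, 0, 0, 0, -1, 0, 0, 0, 0, 0, 0, -1, 0, 0, 0, 0, 0, 0, -1],
  force=35,
)

```text
time_s: 12.43
ee_pos: [546.5, -229.1, 62.9]
ee_rot: [0.0, -0.105, 0.995, -0.0]
contact_force: [-0.0, -2.5, -0.2]
width: 0.159
gripper_force: 34.8
```

carry_out(
  commands=[0, 0, -0.05, 0, 0, 0, -1, 0, 0, -0.12, 0, 0, 0, -1, 0, 0, -0.2, 0, 0, 0, -1, 0, 0, -0.3, 0, 0, 0, -1, 0, 0, -0.45, 0, 0, 0, -1, 0, 0, -0.6, 0, 0, 0, -1, 0, 0, -0.7, 0, 0, 0, -1, 0, 0, -0.7, 0, 0, 0, -1, 0, 0, -0.7, 0, 0, 0, -1],
)

```text
time_s: 13.18
ee_pos: [546.6, -228.5, 203.5]
ee_rot: [0.001, -0.105, 0.994, -0.0]
contact_force: [-0.3, -0.1, -2.9]
width: 0.152
gripper_force: 34.7
```

```bash
cat > k2.py <<'E'
from h import *
np.set_printoptions(precision=1,suppress=True)
st=manip.get_state(); q=st['ee_rot'];M=R.from_quat([q[1],q[2],q[3],q[0]]).as_matrix(); p=st['ee_pos']
print(p,'psi',np.degrees(np.arctan2(M[1,1],M[0,1])),st['joints'],st['contact_force'],st['torque'])
A,B=snap('scene'),snap('side'); c=p+[0,0,26]; E={}
for n,C in (('a',A),('b',B)):
    H=hsv(C); m=((H[...,0]<6)|(H[...,0]>172))&(H[...,1]>120)&(H[...,2]>50); g=proj(C,c)
    b=blob(m,g); e=ends(b); E[n]=e; print(n,g,e[0],e[1],e[2],e[3])
T,gap=tri(A,E['a'][0],B,E['b'][0]); print('bar',T,gap,'in tool',M.T@(T-p))
E
python3 k2.py
```

```text
[ 546.6 -228.5  203.5] psi 102.02408435762153 [-0.6  0.2  1.6  0.   1.3 -2.4] [-0.3 -0.1 -2.9] [ 0. -0. -0.]
a [239.  201.4] [244.5 203.8] [238.6 198.4] [249.5 208.5] 104
b [354.4 258.7] [346.8 263.6] [342.5 267.1] [350.7 260.4] 97
bar [ 539.  -211.6  198.7] 7.016512835514338 in tool [ 4.  18.1  4.7]
```

carry_out(
  commands=[-0.02, 0.12, 0, 0, 0, 0, -1, -0.05, 0.28, 0, 0, 0, 0, -1, -0.08, 0.46, 0, 0, 0, 0, -1, -0.11, 0.64, 0, 0, 0, 0, -1, -0.14, 0.82, 0, 0, 0, 0, -1, -0.16, 1, 0, 0, 0, 0, -1],
)

```text
time_s: 13.78
ee_pos: [534.3, -24.3, 200.2]
ee_rot: [-0.002, -0.104, 0.995, 0.001]
contact_force: [1.0, -0.2, -1.5]
width: 0.154
gripper_force: 34.7
```

carry_out(
  commands=[-0.03, 0.18, 0, 0, 0, 0.03, -1, -0.06, 0.36, 0, 0, 0, 0.06, -1, -0.09, 0.54, 0, 0, 0, 0.09, -1, -0.11, 0.72, 0, 0, 0, 0.12, -1, -0.14, 0.86, 0, 0, 0, 0.15, -1, -0.15, 0.95, 0, 0, 0, 0.17, -1, -0.16, 1, 0, 0, 0, 0.178, -1, -0.16, 1, 0, 0, 0, 0.178, -1, -0.16, 1, 0, 0, 0, 0.178, -1],
)

```text
time_s: 14.53
ee_pos: [524.4, 176.1, 200.7]
ee_rot: [-0.002, 0.173, 0.985, -0.001]
contact_force: [-0.2, -0.0, -1.7]
width: 0.154
gripper_force: 34.7
```

```bash
cat > k3.py <<'E'
from h import *
np.set_printoptions(precision=1,suppress=True)
ps=[]
for i in range(3):
    W=snap('wrist'); st=manip.get_state(); ps.append(st['ee_pos'])
q=st['ee_rot'];M=R.from_quat([q[1],q[2],q[3],q[0]]).as_matrix(); p=np.mean(ps,0); print(p,np.degrees(np.arctan2(M[1,1],M[0,1])),st['joints'][5])
H=hsv(W); K=W['K']
m=((H[...,0]<6)|(H[...,0]>172))&(H[...,1]>120)&(H[...,2]>40)
n,l,s,ce=cv2.connectedComponentsWithStats(m.astype(np.uint8)); print([(s[i].tolist(),ce[i]) for i in range(1,n) if s[i,4]>20])
for x in(-32,0,32): print(x,[proj(W,p+M@[x,0,z]) for z in(-35,-17,30,53)])
E
python3 k3.py
```

```text
[525.1 175.2 201.5] 69.94919808409298 -1.1135322577317046
[([301, 206, 37, 108, 3653], array([319.2, 259.5])), ([307, 349, 26, 3, 72], array([319.5, 350. ])), ([552, 374, 29, 26, 469], array([566.9, 386.4]))]
-32 [array([319.9, 350.5]), array([319.8, 323.3]), array([319.7, 272.9]), array([319.7, 255.3])]
0 [array([320. , 286.4]), array([319.9, 264.5]), array([319.8, 224.8]), array([319.7, 211.1])]
32 [array([320.1, 212.8]), array([320., 198.]), array([319.8, 171.8]), array([319.8, 163. ])]
```

carry_out(
  commands=[0.039, 0.07, 0, 0, 0, 0, -1, 0.039, 0.07, 0.07, 0, 0, 0, -1, 0.039, 0.07, 0.15, 0, 0, 0, -1, 0.039, 0.07, 0.22, 0, 0, 0, -1, 0.039, 0.07, 0.25, 0, 0, 0, -1, 0.039, 0.07, 0.25, 0, 0, 0, -1, 0.039, 0.07, 0.25, 0, 0, 0, -1, 0.039, 0.07, 0.25, 0, 0, 0, -1],
)

```text
time_s: 15.35
ee_pos: [523.8, 191.5, 153.7]
ee_rot: [0.001, 0.174, 0.985, 0.0]
contact_force: [-0.1, 0.5, -1.5]
width: 0.152
gripper_force: 34.7
```

```bash
cat > k4.py <<'E'
from h import *
np.set_printoptions(precision=2,suppress=True)
ps=[]
for i in range(4):
    W=snap('wrist'); st=manip.get_state(); ps.append(st['ee_pos'])
print(np.mean(ps,0),np.std(ps,0),st['contact_force'],st['torque'],st['width'])
q=st['ee_rot'];M=R.from_quat([q[1],q[2],q[3],q[0]]).as_matrix();p=np.mean(ps,0)
print('psi',np.degrees(np.arctan2(M[1,1],M[0,1])))
for n in 'scene','side':
    C=snap(n); print(n,'key axis',[proj(C,p+M@[-.5,0,k]) for k in(-17,53)],'lock',proj(C,[523,190.8,98]))
    g=proj(C,p+M@[-.5,0,53]); x,y=int(g[0]),int(g[1]); cv2.imwrite('pics/ins_%s.png'%n,C['img'][y-40:y+30,x-40:x+40,::-1])
E
python3 k4.py
```

```text
[523.8  191.73 153.74] [0.11 0.08 0.11] [-0.03 -0.22 -2.24] [-0.02 -0.01  0.01] 0.15503842238084709
psi 69.9716686518926
scene key axis [array([345.67, 149.38]), array([344.53, 165.79])] lock [344.04 166.3 ]
side key axis [array([269.56, 151.48]), array([272.14, 170.37])] lock [271.87 171.39]
```

carry_out(
  commands=[0.005, -0.005, 0, 0, 0, 0, -1, 0.005, -0.005, 0.01, 0, 0, 0, -1, 0.005, -0.005, 0.02, 0, 0, 0, -1, 0.005, -0.005, 0.03, 0, 0, 0, -1, 0.005, -0.005, 0.04, 0, 0, 0, -1, 0.005, -0.005, 0.05, 0, 0, 0, -1, 0.005, -0.005, 0.05, 0, 0, 0, -1],
)

```text
time_s: 16.23
ee_pos: [521.7, 191.3, 142.2]
ee_rot: [-0.0, 0.174, 0.985, 0.0]
contact_force: [1.2, 1.0, -2.0]
width: 0.155
gripper_force: 34.7
```

carry_out(
  commands=[0, 0, 0.01, 0, 0, 0, -1, 0, 0, 0.02, 0, 0, 0, -1, 0, 0, 0.03, 0, 0, 0, -1, 0, 0, 0.04, 0, 0, 0, -1, 0, 0, 0.04, 0, 0, 0, -1],
)

```text
time_s: 16.65
ee_pos: [521.7, 191.3, 134.3]
ee_rot: [-0.0, 0.174, 0.985, 0.0]
contact_force: [0.6, 1.7, -2.3]
width: 0.155
gripper_force: 34.7
```

carry_out(
  commands=[0, 0, 0.01, 0, 0, 0, -1, 0, 0, 0.02, 0, 0, 0, -1, 0, 0, 0.03, 0, 0, 0, -1, 0, 0, 0.035, 0, 0, 0, -1, 0, 0, 0.04, 0, 0, 0, -1, 0, 0, 0.04, 0, 0, 0, -1],
)

```text
time_s: 17.15
ee_pos: [521.9, 191.2, 126.8]
ee_rot: [0.0, 0.174, 0.985, 0.0]
contact_force: [-0.5, 0.7, -1.1]
width: 0.156
gripper_force: 34.7
```

carry_out(
  commands=[0, 0, 0.008, 0, 0, 0, -1, 0, 0, 0.015, 0, 0, 0, -1, 0, 0, 0.02, 0, 0, 0, -1, 0, 0, 0.02, 0, 0, 0, -1],
)

```text
time_s: 17.48
ee_pos: [523.7, 191.0, 126.3]
ee_rot: [0.002, 0.174, 0.985, 0.0]
contact_force: [-5.0, -1.4, 21.0]
width: 0.155
gripper_force: 35.0
```

Seated at the predicted height, with a 21 N reaction. I'll ease the push and turn clockwise.

carry_out(
  commands=[0, 0, -0.012, 0, 0, 0, -1, 0, 0, -0.012, 0, 0, 0.03, -1, 0, 0, -0.012, 0, 0, 0.06, -1, 0, 0, -0.012, 0, 0, 0.09, -1, 0, 0, -0.012, 0, 0, 0.12, -1, 0, 0, -0.012, 0, 0, 0.15, -1, 0, 0, -0.012, 0, 0, 0.18, -1, 0, 0, -0.012, 0, 0, 0.21, -1, 0, 0, -0.012, 0, 0, 0.24, -1, 0, 0, -0.012, 0, 0, 0.27, -1, 0, 0, -0.012, 0, 0, 0.3, -1, 0, 0, -0.012, 0, 0, 0.3, -1],
  force=50,
)

```text
time_s: 18.48
ee_pos: [523.4, 191.5, 126.6]
ee_rot: [0.001, 0.604, 0.797, 0.001]
contact_force: [1.4, 2.2, 5.6]
width: 0.156
gripper_force: 49.9
```

```bash
cat > s.py <<'E'
from h import *
np.set_printoptions(precision=2,suppress=True)
st=manip.get_state();q=st['ee_rot'];M=R.from_quat([q[1],q[2],q[3],q[0]]).as_matrix()
print('psi',np.degrees(np.arctan2(M[1,1],M[0,1])),st['ee_pos'],st['contact_force'],st['torque'],st['joints'][5],st['time_s'])
E
python3 s.py
```

```text
psi 15.700017561649275 [523.39 191.5  126.65] [1.43 2.19 5.56] [ 0.24 -0.17  0.02] -0.13631388380756418 18.4833
```

carry_out(
  commands=[0, 0, 0, 0, 0, 0.015, -1, 0, 0, 0, 0, 0, 0.03, -1, 0, 0, 0, 0, 0, 0.04, -1, 0, 0, 0, 0, 0, 0.05, -1, 0, 0, 0, 0, 0, 0.05, -1],
)

```text
time_s: 18.9
ee_pos: [523.5, 191.5, 126.7]
ee_rot: [0.001, 0.663, 0.748, 0.002]
contact_force: [0.8, 1.4, 5.5]
width: 0.152
gripper_force: 49.9
```

```bash
python3 s.py
```

```text
psi 6.89147922473695 [523.49 191.46 126.66] [0.84 1.43 5.49] [ 0.17 -0.2   0.12] 0.01740980681159071 18.9
```

carry_out(
  commands=[0, 0, 0, 0, 0, 0.01, -1, 0, 0, 0, 0, 0, 0.02, -1, 0, 0, 0, 0, 0, 0.03, -1, 0, 0, 0, 0, 0, 0.035, -1, 0, 0, 0, 0, 0, 0.035, -1],
)

```text
time_s: 19.32
ee_pos: [523.6, 191.4, 126.7]
ee_rot: [0.001, 0.703, 0.711, 0.002]
contact_force: [1.0, 1.4, 5.9]
width: 0.153
gripper_force: 49.9
```

```bash
python3 s.py
```

```text
psi 0.6329784943216381 [523.56 191.41 126.66] [0.97 1.42 5.87] [ 0.14 -0.27  0.08] 0.1266082389776529 19.3167
```

carry_out(
  commands=[0, 0, 0, 0, 0, 0.01, -1, 0, 0, 0, 0, 0, 0.02, -1, 0, 0, 0, 0, 0, 0.03, -1, 0, 0, 0, 0, 0, 0.03, -1],
)

```text
time_s: 19.65
ee_pos: [523.6, 191.4, 126.6]
ee_rot: [0.001, 0.736, 0.677, 0.002]
contact_force: [1.2, 1.5, 6.1]
width: 0.152
gripper_force: 50.2
```

```bash
python3 s.py
```

```text
psi -4.7368430306681795 [523.57 191.36 126.64] [1.18 1.5  6.08] [ 0.13 -0.34  0.5 ] 0.220608041635942 19.65
```

carry_out(
  commands=[0, 0, 0, 0, 0, 0.01, -1, 0, 0, 0, 0, 0, 0.02, -1, 0, 0, 0, 0, 0, 0.02, -1],
)

```text
time_s: 19.9
ee_pos: [523.6, 191.3, 126.7]
ee_rot: [0.001, 0.756, 0.654, 0.002]
contact_force: [1.9, 0.7, 5.8]
width: 0.151
gripper_force: 50.6
```

```bash
python3 s.py
```

```text
psi -8.301150512939293 [523.61 191.27 126.66] [1.9  0.74 5.8 ] [ 0.05 -0.4   0.74] 0.2829478024941624 19.9
```

Dead stop reached at 0.74 N m. I'll relax the torque a little, release and rise straight up.

carry_out(
  commands=[0, 0, 0, 0, 0, -0.02, -1, 0, 0, 0, 0, 0, -0.025, -1, 0, 0, 0, 0, 0, -0.025, -0.3, 0, 0, 0, 0, 0, -0.025, -0.3, 0, 0, 0, 0, 0, -0.025, -0.3, 0, 0, 0, 0, 0, -0.025, -0.3, 0, 0, 0, 0, 0, -0.025, -0.3],
)

```text
time_s: 20.48
ee_pos: [521.4, 191.1, 124.7]
ee_rot: [-0.0, 0.73, 0.683, -0.0]
contact_force: [0.5, 0.1, 0.1]
width: 0.349
gripper_force: 0.0
```

carry_out(
  commands=[0, 0, -0.03, 0, 0, 0, -0.3, 0, 0, -0.08, 0, 0, 0, -0.3, 0, 0, -0.15, 0, 0, 0, -0.3, 0, 0, -0.3, 0, 0, 0, -0.3, 0, 0, -0.45, 0, 0, 0, -0.3, 0, 0, -0.6, 0, 0, 0, -0.3, 0, 0, -0.6, 0, 0, 0, -0.3, 0, 0, -0.6, 0, 0, 0, -0.3],
)

```text
time_s: 21.15
ee_pos: [523.3, 191.4, 248.5]
ee_rot: [0.002, 0.73, 0.683, 0.002]
contact_force: [0.5, -1.3, -0.5]
width: 0.35
gripper_force: 0.0
```

```bash
python3 s.py; python3 - <<'E'
from h import *
import pickle
np.set_printoptions(precision=1,suppress=True)
W=snap('wrist');A=snap('scene');B=snap('side')
E={}
for n,C in(('w',W),('a',A),('b',B)):
    H=hsv(C); m=((H[...,0]<6)|(H[...,0]>172))&(H[...,1]>120)&(H[...,2]>50); g=proj(C,[523,191,153]); b=blob(m,g); e=ends(b);E[n]=e
    print(n,g,e[0],e[3]); p=[plane(C,u,158)[:2] for u in e[:3]]; v=p[2]-p[1]; print('  ',p[0],np.linalg.norm(v),np.degrees(np.arctan2(v[1],v[0])))
print(tri(A,E['a'][0],B,E['b'][0]))
def quad(c,near):
    H=hsv(c); m=(H[...,0]>100)&(H[...,0]<122)&(H[...,1]>150)&(H[...,2]>60)
    m=blob(m,near).astype(np.uint8); h=cv2.convexHull(np.argwhere(m)[:,::-1].astype(np.int32)); return cv2.approxPolyDP(h,3,True)[:,0].tolist()
print(quad(A,(380,170)),quad(B,(295,165)))
E
```

```text
psi -3.82396185115181 [523.32 191.43 248.45] [ 0.48 -1.29 -0.48] [-0.05  0.06 -0.05] 0.2044271291599657 21.15
w [317.9 192.3] [318.5 192.5] 1422
   [523.5 192.3] 64.267221281517 -93.5957084395094
a [345.  153.5] [345.1 153.2] 113
   [526.3 187.9] 70.70055419439441 -90.12732463808881
b [269.9 156.7] [270.4 156.4] 93
   [523.4 186.3] 75.01744563023433 -95.26485373755665
(array([524.2, 189.8, 155.2]), np.float64(0.7257271888427297))
[[395, 184], [339, 207], [309, 166], [362, 148]] [[315, 141], [331, 189], [259, 203], [256, 186], [273, 147]]
```

```bash
python3 -c "
from rig import manip
print(manip.close_job())"
```

```text
the job is handed in; nothing more can be done
None
```

The job is handed in at about 21 s. The cover is shut, and the key seated at its predicted height and turned clockwise to a firm stop. The key was left standing in the lock with the gripper clear. After release its bar sat about 5° further round than I expected; I put that down to give at the stop and did not check it further.

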